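Dial open the gauge locker on the valve bench

TASK

Open the gauge locker: turn its dial right (clockwise) to 3, pause, left to 19, pause, then right again towards 1 and, pressing gently and feeling up to a good number either side of 1 for the worn gate, push the dial in until it is fully down. Then slide the cover fully open towards the dial, gently, and let go. Never press, push or pull hard on the locker, and leave everything else on the bench where it is.

Things in the scene. Friction and masses are not known exactly. Their poses are not given: they have to be found in the camera images.
- locker: Grey metal box fixed to the bench, 240 (x) by 380 (y) mm. Origin: centre of its underside; at yaw 0 x points away from the robot, y left. Its -y part is a deck 70 mm high with the dial (axis at x 0, y -130); the +y part is a well under a flat sliding cover (top 86 mm high; guide rails beside it to 88 mm). Neither the dial nor the cover may be loaded with more than 25 N against a stop.
- dial_grip (a point): Point on the dial's upright axis, 110 mm above the bench. The black dial is a disc 72 mm across, top at 92 mm, with an upright grip bar on it 46 mm long, 14 mm wide, from 92 to 122 mm above the bench; pinch it across its width. x axis: along the bar to the pointer end (white line); z up; turns and sinks with the dial.
- mark_zero (a point): Mark 0 on the fixed aluminium ring round the dial (ring 108 mm across, top 80 mm above the bench), 46 mm from the dial's axis towards the locker's +x. The ring has 20 evenly spaced black marks, 0 to 19 counted clockwise from above; 0 is the longest and thickest; 5, 10, 15 a little longer than the rest. No digits are written.
- dial (a joint): Dial angle, rad, growing clockwise (right) seen from above; 0 = pointer at mark 0; one number is 0.314, so 3 is 0.942, 19 is -0.314, 1 is 0.314. Stops at -1.1 and 1.4 (it never goes round by 10). Turns with about 0.06 N m and stays where left. A number counts as set when the pointer rests within 0.12 rad of it for 0.3 s.
- press (a joint): How far the dial is pushed down, m: 0 up, 0.006 at its hard stop. No spring: slides against about 3 N, stays where left; pulling up raises it. Away from the gate a pin lands hard after 0.5 mm. Worn lock: the gate's centre is up to 0.35 rad either side of number 1 and admits the pin within 0.055 rad of its centre. With the dial up, a toe blocks the cover.
- cover_handle (a point): Middle of the cover's handle, 103 mm above the bench: a dark steel upright blade 60 mm long (locker x), 12 mm wide (locker y), from 86 to 116 mm above the bench, in the middle of the cover. It moves with the cover; shut, it lies 210 mm from the dial's axis towards the locker's +y.
- cover (a joint): How far the cover is slid open, m, along the locker's -y (towards the dial): 0 shut, 0.050 at its hard stop. Slides against about 2.5 N and stays where it is left.
- valve_a: Loose black valve body, 20 by 20 mm, 45 mm high, standing on the locker's deck. Bystander. Origin: centre of its underside.
- valve_b: Like valve_a, on the bench to the left. Bystander. Origin: centre of its underside.
- valve_c: Like valve_b. Bystander. Origin: centre of its underside.
- tape_roll: Roll of tape lying flat, 60 mm across, 20 mm high. Bystander. Origin: centre of its underside.
- drop_bottle: Small clear bottle, 36 mm across, 90 mm high. Bystander. Origin: centre of its underside.
- torch: Black torch standing on its head, 40 mm across, 140 mm high. Bystander. Origin: centre of its underside.
- calliper: Steel calliper lying flat, 150 mm long, 10 mm high. Bystander. Origin: centre of its underside.

How it is judged:
By the outcome, as a careful person would: the job done as asked, in the order asked, and still so for the second after the job is handed in, with the robot touching nothing.
It also fails if it takes over 72 s, if anything falls off the work surface, if the arm or the gripper's body presses on something with over 40 N, if the wrist force passes 120 N, or if a joint passes its speed limit or range.

ROBOT

A 6-joint arm with a two-finger parallel gripper is mounted at the origin on the work surface. World frame = base frame: x ahead of the robot, y to its left, z up, the work surface at z = 0. Lengths are in m, angles in degrees, forces in N, time in s.
With the tool pointing down it reaches from about 0.375 to 0.975 m from the base axis. Payload 3.8 kg.
Tool frame: the origin (TCP) lies at the very end of the fingers, on their centre line; the grasp point (between the pads) lies 19 mm behind it; x points along the fingers, z is the direction in which the jaws open and shut, and the axes are right-handed (so a half turn about x gives the same grasp; the last joint's range is limited). The gripper opens to 85 mm and grips with 20 to 120 N. Pads are 22 mm wide; open, the fingers measure 114 mm over their backs; the gripper's body (76 mm by 85 mm) begins 54 mm behind the grasp point. The pads swing forward as they close: fully open they stand 13 mm farther back than shut.
Start: joints at [69.792, 15.12, 91.902, -0, 72.978, -2.114], TCP at [0.21, 0.642, 0.231] pointing down, gripper open.
Joint ranges: [-150.88, 150.88], [-54.13, 125.18], [17.81, 147.31], [-75.09, 255.09], [0, 152.58], [-146.25, 146.25]. Speed limits (degrees/s): [147.25, 147.25, 180, 180, 180, 180].

INTERFACE

Orientations are given as a 3x3 rotation matrix whose columns are the frame's x, y, z axes.
In Python, from workcell import * gives the robot as it stands. The module is installed in compiled form; this text tells all that it offers.
- The arm moves only by the shell command python3 -m handwheel 'ROWS'. ROWS is JSON, a list of rows, each a list of 7 numbers: the shift along the tool's x, y, z in cm, then the turn, a rotation vector about the tool's x, y, z in units of 6 degrees (1.0 is 6 degrees), then the finger opening in cm, from 0 to 8.54. In form: [[tx, ty, tz, rx, ry, rz, claw], ...]. A call has 1 to 8 rows; each row is the pose to reach, as a shift and turn from the pose commanded when the call began, along the tool's axes at that moment; what a row does not reach only later rows make up. A row lasts 1/10 s, in which the tool goes at most 50 mm and 8.59 degrees, less where a joint would pass 70% of its speed; a pose out of reach is approached as far as the arm can. A call with a gripper value outside its range is refused whole. The fingers move at their own pace and stop on an object; the grip force is fixed at half the most. Time passes only in rows, so rows that repeat a pose let the fingers close. It gives the time, the measured TCP pose, the force and the opening at its end, in the units of the state.
- get_obs(): the state, without advancing time (a new reading comes with each control period).
- capture(name): name is "scene" or "top"; returns the picture (420x560x3 uint8, red, green, blue); there is no depth.
- calibration(name): a dict with "mtx" (3x3 intrinsics, pixels), "xyz" and "orientation" of the camera in the world. Camera axes: x right, y down, z forward; pixel columns grow to the right and rows downward; lengths in m; the calibration is good to about 2 mm. A picture is of the moment at which its call begins. calibration takes no time and is no camera call.
- finish_job(): hands the job in, once; it reports no verdict.
The state is a dict: "t": time; "joints": joint angles; "qd": joint speeds; "tau": joint torques, N m; "position": TCP position; "tcp_rot": TCP orientation; "ft_force": force on the tool from outside, world axes, zero at the start; "ft_torque": the same for the moment, N m; "opening": opening from 0.0 (shut) to 1.0 (fully open).
Only numpy, scipy, OpenCV 4.12 (cv2) and the standard library are available. Lean on these libraries where they do the work, as an engineer would, in place of code of your own. Each camera call takes 0.05 s, during which the arm holds its last target.

## Working session

There is one attempt and no reset: what is moved stays moved. The work goes in short steps, Python scripts to look and compute and a shell command to move; the robot and the scene stay as the last step left them, time stands still between calls to the robot, and variables do not carry over. Pictures are saved under pics/ and viewed, and the job is handed in when it is done.

```bash
mkdir -p pics; python3 - <<'E'
from workcell import *
import cv2
o=get_obs();print(o)
for n in("scene","top"):
    im=capture(n);cv2.imwrite(f"pics/{n}0.png",im[:,:,::-1]);print(n,calibration(n))
E
```

```text
{'t': 0.0, 'joints': array([ 6.97932720e+01,  1.51702931e+01,  9.19820625e+01, -1.90261936e-03,
        7.29793678e+01, -2.11521524e+00]), 'qd': array([-0.08673095,  0.02938817,  0.02424863,  0.01516995,  0.07213689,
        0.04852838]), 'tau': array([ 6.07675920e-04, -5.15103757e+01, -3.67319155e+01, -5.98695647e-05,
        1.27740187e-02, -6.94304518e-06]), 'position': array([0.20937564, 0.64091681, 0.22994109]), 'tcp_rot': array([[-7.64297181e-04, -9.50564751e-01,  3.10525474e-01],
       [-2.16847379e-03,  3.10526410e-01,  9.50562279e-01],
       [-9.99997357e-01,  5.31457182e-05, -2.29860921e-03]]), 'ft_force': array([ 0.35358777,  0.88833248, -0.5180062 ]), 'ft_torque': array([-0.01163163,  0.03779485,  0.03938209]), 'opening': 0.9956471173097006}
scene {'mtx': array([[402.87875555,   0.        , 281.97431481],
       [  0.        , 402.87875555, 210.23934403],
       [  0.        ,   0.        ,   1.        ]]), 'xyz': array([0.99066762, 0.61361533, 0.65599521]), 'orientation': array([[-0.78327721,  0.35913978, -0.50744008],
       [ 0.62161896,  0.46318184, -0.63170598],
       [ 0.00816628, -0.81023527, -0.58604788]])}
top {'mtx': array([[521.52958238,   0.        , 281.7827238 ],
       [  0.        , 521.52958238, 211.34284139],
       [  0.        ,   0.        ,   1.        ]]), 'xyz': array([0.28271012, 0.0238108 , 1.40173629]), 'orientation': array([[-0.02065487, -0.98370782,  0.17858415],
       [-0.99971086,  0.01812163, -0.01580489],
       [ 0.01231116, -0.17885896, -0.9837977 ]])}
```

View pics/scene0.png

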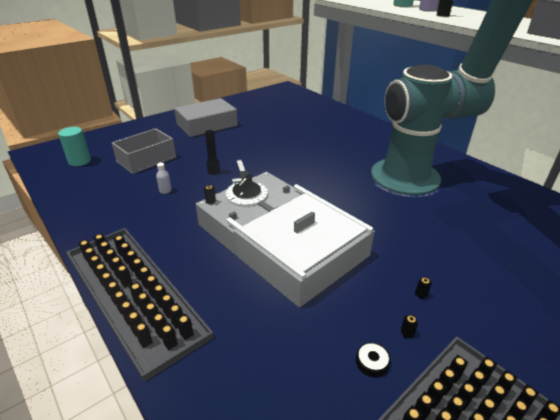

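View pics/top0.png

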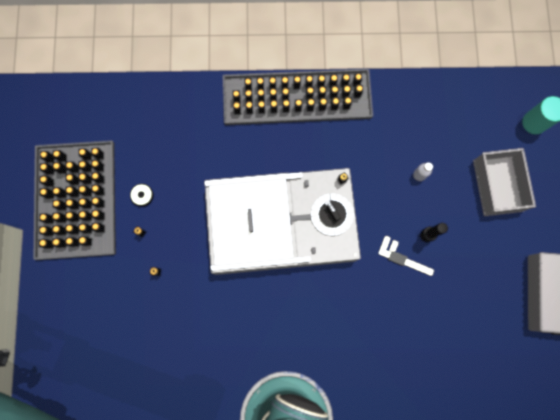

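The scene view shows the locker mid-bench. In the top view the dial is near (333,213), the handle near (250,220), and valve_a on the deck near (343,178). Next I'll zoom in on the locker.

```bash
cat > h.py <<'E'
import numpy as np,cv2
from workcell import *
def ray(n,u,v,z):
    c=calibration(n);K=c['mtx'];R=np.array(c['orientation'])
    d=R@np.linalg.inv(K)@np.array([u,v,1.]);p=np.array(c['xyz']);return p+d*(z-p[2])/d[2]
def proj(n,P):
    c=calibration(n);q=np.array(c['orientation']).T@(np.array(P)-c['xyz']);q=c['mtx']@q;return q[:2]/q[2]
E
python3 - <<'E'
import cv2
im=cv2.imread('pics/top0.png');cv2.imwrite('pics/tz0.png',cv2.resize(im[160:280,200:365],None,fx=4.8,fy=4.8,interpolation=cv2.INTER_CUBIC))
cv2.imwrite('pics/tz1.png',cv2.resize(im[185:240,305:362],None,fx=10,fy=10,interpolation=cv2.INTER_CUBIC))
im=cv2.imread('pics/scene0.png');cv2.imwrite('pics/sz0.png',cv2.resize(im[150:220,190:300],None,fx=7,fy=7,interpolation=cv2.INTER_CUBIC))
E
```

```text
(no output)
```

View pics/tz0.png

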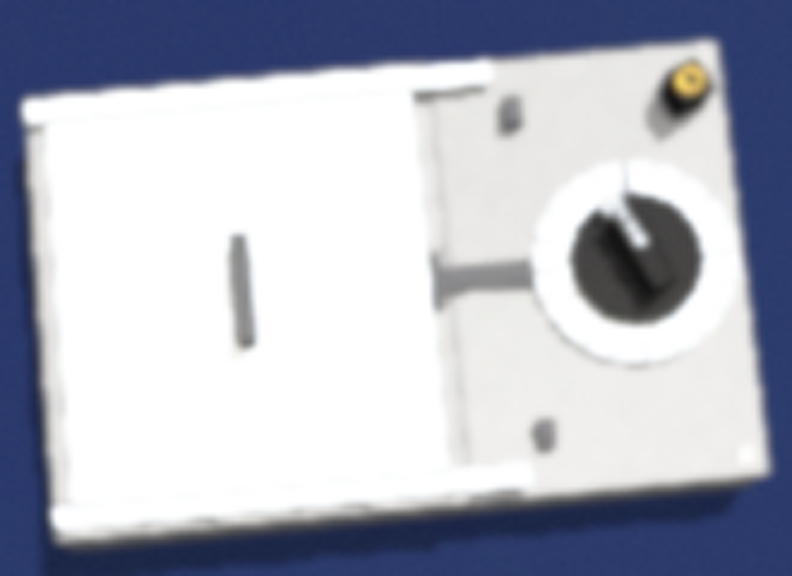

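View pics/tz1.png

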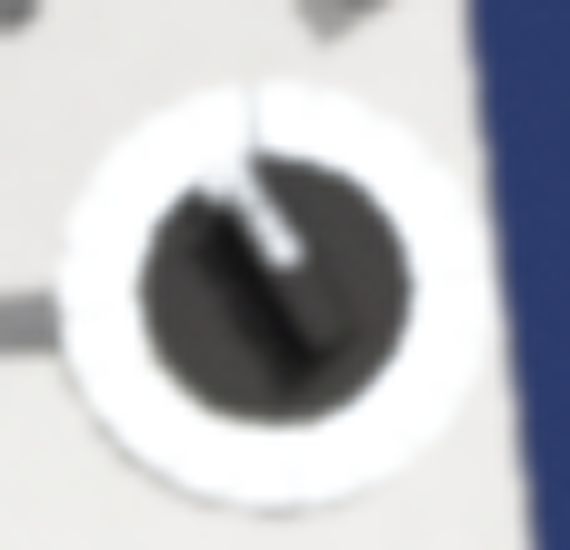

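View pics/sz0.png

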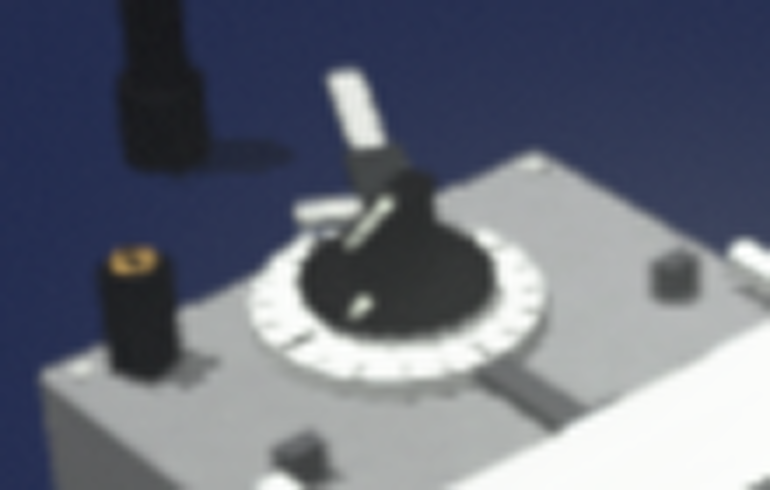

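```bash
python3 - <<'E'
from h import *
T=cv2.imread('pics/top0.png');S=cv2.imread('pics/scene0.png')
g=cv2.cvtColor(T,cv2.COLOR_BGR2GRAY)
# ring outer in top
x0,y0=305,185
roi=cv2.resize(g[y0:240,x0:362],None,fx=8,fy=8,interpolation=cv2.INTER_CUBIC)
f=lambda p:(np.array(p)+.5)/8-.5+np.array([x0,y0])
m=(roi>246).astype(np.uint8)
cs,_=cv2.findContours(m,cv2.RETR_EXTERNAL,cv2.CHAIN_APPROX_NONE)
c=max(cs,key=cv2.contourArea);h=cv2.convexHull(c);e=cv2.fitEllipse(h);print('ring',e,f(e[0]),ray('top',*f(e[0]),.08))
m=(roi<140).astype(np.uint8)
cv2.circle
cs,_=cv2.findContours(m,cv2.RETR_EXTERNAL,cv2.CHAIN_APPROX_NONE)
for c in cs:
  if cv2.contourArea(c)>5000:
    h=cv2.convexHull(c);e=cv2.fitEllipse(h);print('disc',e,f(e[0]),ray('top',*f(e[0]),.092))
# locker outline: 
hsv=cv2.cvtColor(T,cv2.COLOR_BGR2HSV);m=((hsv[...,1]<70)&(hsv[...,2]>150)).astype(np.uint8)
m[:160]=0;m[285:]=0;m[:,:200]=0;m[:,365:]=0
cs,_=cv2.findContours(m,cv2.RETR_EXTERNAL,cv2.CHAIN_APPROX_NONE);c=max(cs,key=cv2.contourArea)
print('rect',cv2.minAreaRect(c))
# handle
m=np.zeros_like(g);m[200:242,242:260]=(g[200:242,242:260]<200)
ys,xs=np.nonzero(m);print('handle px',len(xs),xs.mean(),ys.mean(),ray('top',xs.mean(),ys.mean(),.112))
t=lambda u,v:np.array([(u+.5)/10-.5+305,(v+.5)/10-.5+185])
print('mark0 top',ray('top',*t(252,120),.08))
s=lambda u,v:np.array([(u+.5)/7-.5+190,(v+.5)/7-.5+150])
print('mark0 scene',ray('scene',*s(299,340),.08))
for z in (.122,):
  print('ptr top',ray('top',*t(288,262),z),ray('top',*t(238,172),z))
  print('ptr scene',ray('scene',*s(390,202),z),ray('scene',*s(352,245),z))
print('discmark scene',ray('scene',*s(360,308),.092),'top',ray('top',*t(212,190),.092))
# locker corners on top: deck corners z .07
z0=lambda u,v:np.array([(u+.5)/4.8-.5+200,(v+.5)/4.8-.5+160])
a=ray('top',*z0(716,40),.07);b=ray('top',*z0(770,472),.07)
c=ray('top',*z0(22,100),.088);d=ray('top',*z0(58,524),.088)
print(a,b,np.linalg.norm(a-b),c,d,np.linalg.norm(c-d))
for p,q in((b,a),(d,c)):
  v=q-p;print(np.degrees(np.arctan2(v[1],v[0])))
print('scene deck corners',ray('scene',*s(42,375),.07),ray('scene',*s(535,155),.07))
print('valve top',ray('scene',*s(134,260),.115),ray('top',*z0(690,80),.115))
E
```

```text
ring ((220.029052734375, 233.20089721679688), (332.3340759277344, 345.1717224121094), 117.31165313720703) [332.06613159 213.71261215] [ 0.51404589 -0.12686668  0.08      ]
disc ((219.91212463378906, 231.91627502441406), (210.87551879882812, 211.22874450683594), 45.04600524902344) [332.05151558 213.55203438] [ 0.51236253 -0.12547711  0.092     ]
disc ((307.1351013183594, -1740.5067138671875), (129.43276977539062, 4465.57421875), 176.4663543701172) [342.95438766 -33.00083923] [ 1.21126337 -0.18251853  0.092     ]
rect ((280.9677429199219, 219.23373413085938), (93.1424789428711, 150.11563110351562), 84.72611236572266)
handle px 92 249.84782608695653 220.6195652173913 [0.49470081 0.0835267  0.112     ]
mark0 top [ 0.55931791 -0.12256906  0.08      ]
mark0 scene [ 0.55910833 -0.1256938   0.08      ]
ptr top [ 0.51414675 -0.12557415  0.122     ] [ 0.53728823 -0.11391215  0.122     ]
ptr scene [ 0.51626919 -0.12677069  0.122     ] [ 0.54330727 -0.11084127  0.122     ]
discmark scene [ 0.53952215 -0.1142023   0.092     ] top [ 0.53867621 -0.1102993   0.092     ]
[ 0.63762968 -0.17680576  0.07      ] [ 0.39961061 -0.19525923  0.07      ] 0.23873334260609633 [0.60601505 0.2014792  0.088     ] [0.37817363 0.18137705 0.088     ] 0.2287264899488484
4.433235854358566
5.042077187525166
scene deck corners [ 0.63736917 -0.17637208  0.07      ] [ 0.40256288 -0.19318351  0.07      ]
valve top [ 0.60413574 -0.15927871  0.115     ] [ 0.60402198 -0.15527734  0.115     ]
```

```bash
python3 -m handwheel '[[0,-1.5,-1.8,0,0,0,8.5],[0,-4.2,-5,0,0,0,8.5],[0,-7.3,-8.8,-0.5,0,0,8.5],[0,-10.4,-12.5,-1.2,0,0,8.5],[0,-13.4,-16.2,-2,0,0,8.5],[0,-16.5,-19.9,-3,0,0,8.5],[0,-19.5,-23.5,-3.6,0,0,8.5],[0,-22,-26.5,-4,0,0,8.5]]'
python3 - <<'E'
from h import *
o=get_obs();print(o['t'],o['position'],o['joints'],o['tcp_rot'],proj('top',[.513,-.126,.08]))
E
```

```text
t: 0.9
position: [0.3365, 0.319, 0.2308]
tcp_rot: [[-0.0, -0.994, -0.105], [-0.001, -0.105, 0.994], [-1.0, 0.0, -0.001]]
ft_force: [0.6, -0.5, -0.3]
opening: 0.992
0.9 [0.33653095 0.31895177 0.23080885] [ 4.04050557e+01 -8.26328783e+00  1.16655478e+02 -2.76506933e-02
  7.16486967e+01 -5.56042548e+01] [[-2.46467400e-04 -9.94488920e-01 -1.04841434e-01]
 [-8.11326355e-04 -1.04841204e-01  9.94488644e-01]
 [-9.99999641e-01  3.30169649e-04 -7.81015132e-04]] [331.74575861 214.11835401]
```

```bash
python3 -m handwheel '[[0,-0.5,-2,0,0,0,8.5],[0,-1.8,-6,-0.5,0,0,8.5],[0,-3,-10.5,-1,0,0,8.5],[0,-4.2,-15,-1.6,0,0,8.5],[0,-5.4,-19.5,-2.2,0,0,8.5],[0,-6.6,-24,-2.8,0,0,8.5],[0,-7.8,-28,-3.4,0,0,8.5],[0,-9,-32,-3.7,0,0,8.5]]'
python3 - <<'E'
from h import *
o=get_obs();R=o['tcp_rot'];print(o['joints'],np.degrees(np.arctan2(R[1,2],R[0,2])),R.T@(np.array([.513,-.126,.16])-o['position'])*100)
E
```

```text
t: 1.7
position: [0.4589, 0.0105, 0.2311]
tcp_rot: [[-0.0, -0.881, -0.472], [0.0, -0.472, 0.881], [-1.0, 0.0, 0.0]]
ft_force: [-0.0, -0.4, 0.0]
opening: 0.991
[-1.80816810e+00 -8.85337817e+00  1.17134648e+02  9.97815790e-03
  7.17250694e+01 -1.19996488e+02] 118.18519072003141 [  7.10348829   1.67817324 -14.58641484]
```

```bash
python3 -m handwheel '[[0,0.4,-3,0,0,0,8.5],[1,0.8,-7,0,0,0,8.5],[3,1.2,-10.5,0,0,0,8.5],[4,1.5,-13,0,0,0,8.5],[5,1.7,-14.4,0,0,0,8.5],[5.5,1.7,-14.6,0,0,0,8.5],[5.5,1.7,-14.6,0,0,0,8.5]]'
python3 - <<'E'
from h import *
o=get_obs();R=o['tcp_rot'];print(o['position'],R,np.degrees(np.arctan2(R[1,2],R[0,2])))
T=capture('top');S=capture('scene')
cv2.imwrite('pics/a.png',np.hstack([cv2.resize(T[160:270,270:380],None,fx=3.6,fy=3.6,interpolation=3),cv2.resize(S[110:220,180:290],None,fx=3.6,fy=3.6,interpolation=3)])[:,:,::-1])
E
```

```text
t: 2.4
position: [0.5118, -0.1238, 0.1751]
tcp_rot: [[-0.002, -0.882, -0.471], [0.001, -0.471, 0.882], [-1.0, 0.002, 0.002]]
ft_force: [0.2, -0.4, 0.1]
opening: 0.996
[ 0.51176902 -0.12381272  0.17513192] [[-0.00239422 -0.88229137 -0.47069758]
 [ 0.00121501 -0.47070115  0.88229188]
 [-0.9999964   0.0015405   0.00219896]] 118.07966135695344
```

View pics/a.png

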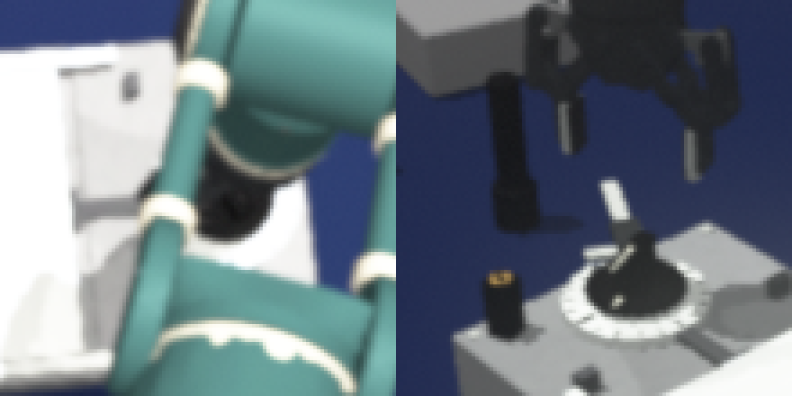

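The right half shows the open fingers straddling the grip bar at about (625,255), with the torch clear of the gripper. I'll go down and close gently.

```bash
python3 -m handwheel '[[1,0,-0.2,0,0,0,8.5],[3,0,-0.2,0,0,0,8.5],[5,0,-0.2,0,0,0,7],[6.6,0,-0.2,0,0,0,5],[7.4,0,-0.2,0,0,0,4],[7.7,0,-0.2,0,0,0,3],[7.7,0,-0.2,0,0,0,2.4],[7.7,0,-0.2,0,0,0,2]]'
python3 -m handwheel '[[0,0,0,0,0,0,2],[0,0,0,0,0,0,2]]'
python3 - <<'E'
from h import *
o=get_obs();print(o['position'],o['ft_force'])
S=capture('scene')
cv2.imwrite('pics/b.png',cv2.resize(S[130:210,200:300],None,fx=7,fy=7,interpolation=3)[:,:,::-1])
E
```

```text
t: 3.3
position: [0.5144, -0.1263, 0.1002]
tcp_rot: [[0.002, -0.882, -0.471], [-0.0, -0.471, 0.882], [-1.0, -0.001, -0.001]]
ft_force: [0.6, 0.2, -0.4]
opening: 0.236
t: 3.5
position: [0.5142, -0.1264, 0.1001]
tcp_rot: [[0.001, -0.882, -0.471], [-0.0, -0.471, 0.882], [-1.0, -0.001, -0.001]]
ft_force: [-0.9, -0.3, 0.3]
opening: 0.237
[ 0.51422176 -0.12641086  0.10009932] [-0.89811224 -0.25258749  0.27007137]
```

View pics/b.png

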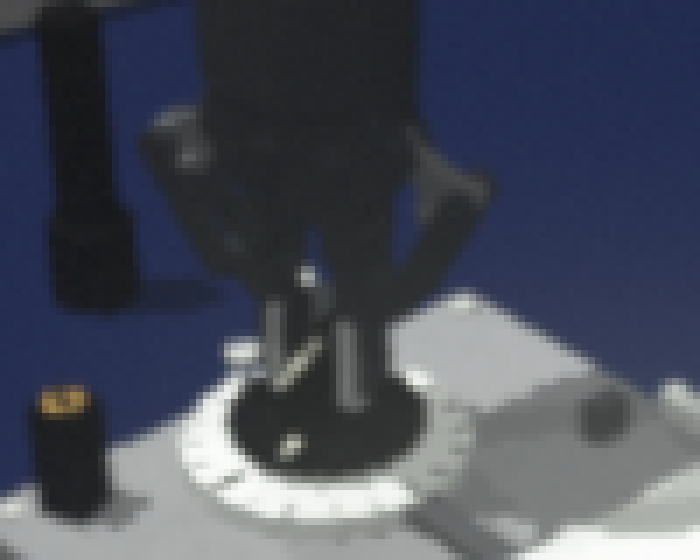

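The bar is between the pads at about (300,340), with no contact force. I'll lower 2 mm and close in stages.

```bash
python3 -m handwheel '[[0.2,0,0,0,0,0,1.8],[0.2,0,0,0,0,0,1.7],[0.2,0,0,0,0,0,1.6],[0.2,0,0,0,0,0,1.5],[0.2,0,0,0,0,0,1.5]]'
python3 - <<'E'
from h import *
o=get_obs();print(o['position'],o['ft_force'],o['ft_torque'],o['opening']*8.54)
E
python3 -m handwheel '[[0,0,0,0,0,0,1.4],[0,0,0,0,0,0,1.3]]'
python3 - <<'E'
from h import *
o=get_obs();print(o['position'],o['ft_force'],o['ft_torque'],o['opening']*8.54)
E
```

```text
t: 4.05
position: [0.5142, -0.127, 0.0974]
tcp_rot: [[0.001, -0.882, -0.471], [-0.001, -0.471, 0.882], [-1.0, -0.0, -0.002]]
ft_force: [2.2, -4.4, -2.2]
opening: 0.174
[ 0.51422372 -0.12703894  0.09741823] [ 2.15337045 -4.38771546 -2.23723061] [-0.77450565 -0.41000087  0.05311333] 1.4828501735854802
t: 4.25
position: [0.5143, -0.1274, 0.0975]
tcp_rot: [[0.001, -0.882, -0.471], [-0.002, -0.471, 0.882], [-1.0, -0.0, -0.002]]
ft_force: [1.6, -6.3, -2.6]
opening: 0.157
[ 0.51429763 -0.12735165  0.09750653] [ 1.59372604 -6.30413591 -2.61769673] [-0.929398  -0.398751   0.0347919] 1.338842778623408
```

```bash
python3 -m handwheel '[[0,0,-0.1,0,0,0,1.3],[0,0,-0.1,0,0,0,1.2],[0,0,-0.1,0,0,0,1.0],[0,0,-0.1,0,0,0,1.0]]'
python3 - <<'E'
from h import *
o=get_obs();R=o['tcp_rot'];print(R.T@o['ft_force'],o['ft_torque'],o['opening']*8.54,np.degrees(np.arctan2(R[1,2],R[0,2])))
E
```

```text
t: 4.65
position: [0.5143, -0.1274, 0.0976]
tcp_rot: [[0.001, -0.882, -0.471], [-0.001, -0.471, 0.882], [-1.0, -0.0, -0.001]]
ft_force: [0.6, -5.1, 0.3]
opening: 0.15
[-0.31205205  1.87097923 -4.82211239] [-0.69984779 -0.22591068  0.04070555] 1.280973674422518 118.11076432345544
```

```bash
python3 -m handwheel '[[0,0,-0.15,0,0,0,0.8],[0,0,-0.3,0,0,0,0.6],[0,0,-0.3,0,0,0,0.6]]'
python3 - <<'E'
from h import *
o=get_obs();R=o['tcp_rot'];print(R.T@o['ft_force'],o['ft_torque'],o['opening']*8.54,np.degrees(np.arctan2(R[1,2],R[0,2])))
E
```

```text
t: 4.95
position: [0.5144, -0.1276, 0.097]
tcp_rot: [[-0.003, -0.882, -0.47], [0.004, -0.47, 0.882], [-1.0, 0.001, 0.005]]
ft_force: [-2.6, 4.8, 5.2]
opening: 0.149
[-5.18695145  0.05877277  5.54373958] [0.77924732 0.29964027 0.05259703] 1.2687912389399858 118.06260249301826
```

```bash
python3 -m handwheel '[[-0.05,0,0.15,0,0,0,0.6],[-0.05,0,0.15,0.8,0,0,0.6],[-0.05,0,0.15,1.6,0,0,0.6]]'
python3 - <<'E'
from h import *
o=get_obs();R=o['tcp_rot'];print(R.T@o['ft_force'],o['ft_torque'],o['opening']*8.54,np.degrees(np.arctan2(R[1,2],R[0,2])))
E
```

```text
t: 5.25
position: [0.5144, -0.1276, 0.0971]
tcp_rot: [[-0.001, -0.949, -0.314], [0.001, -0.314, 0.949], [-1.0, 0.0, 0.001]]
ft_force: [1.0, 1.0, -2.0]
opening: 0.148
[ 1.96229957 -1.24566979  0.63696829] [ 0.27709072 -0.1822971   0.08662219] 1.2617594423412188 108.32288688887739
```

```bash
python3 -m handwheel '[[0,0,0,0.9,0,0,0.6],[0,0,0,1.8,0,0,0.6],[0,0,0,2.7,0,0,0.6],[0,0,0,3.6,0,0,0.6],[0,0,0,4.5,0,0,0.6],[0,0,0,5.4,0,0,0.6],[0,0,0,6.3,0,0,0.6],[0,0,0,7,0,0,0.6]]'
cat > st.py <<'E'
from h import *
o=get_obs();R=o['tcp_rot'];a=np.degrees(np.arctan2(R[1,2],R[0,2]));print('tool F',R.T@o['ft_force'],o['ft_torque'],o['opening']*8.54,'dial deg',94.9-a,'rad',np.radians(94.9-a),'z',o['position'][2])
E
python3 st.py
```

```text
t: 6.05
position: [0.5144, -0.1281, 0.0971]
tcp_rot: [[-0.001, -0.916, 0.402], [0.0, 0.402, 0.916], [-1.0, 0.001, 0.0]]
ft_force: [0.8, 0.0, -1.6]
opening: 0.151
tool F [ 1.60917304 -0.73086838  0.34428703] [ 0.01609413 -0.198668    0.03178902] 1.291072409599999 dial deg 28.580415198478107 rad 0.4988223468004716 z 0.09705102680533498
```

```bash
python3 -m handwheel '[[0,0,0,0.8,0,0,0.6],[0,0,0,1.6,0,0,0.6],[0,0,0,2.4,0,0,0.6],[0,0,0,3.2,0,0,0.6],[0,0,0,3.9,0,0,0.6],[0,0,0,4.25,0,0,0.6],[0,0,0,4.25,0,0,0.6],[0,0,0,4.25,0,0,0.6]]'
python3 -m handwheel '[[0,0,0,0,0,0,0.6],[0,0,0,0,0,0,0.6],[0,0,0,0,0,0,0.6]]' >/dev/null
python3 st.py
python3 - <<'E'
from h import *
for n in('scene','top'):
  S=capture(n);p=proj(n,[.514,-.127,.09]).astype(int);x,y=p
  cv2.imwrite(f'pics/c_{n}.png',cv2.resize(S[y-35:y+35,x-45:x+45],None,fx=8,fy=8,interpolation=3)[:,:,::-1])
yaw=np.radians(4.9)
for k in (0,2,3,4,5):
  a=yaw-k*np.pi/10;print(k,(proj('scene',[.5138+.046*np.cos(a),-.1267+.046*np.sin(a),.08])-proj('scene',[.514,-.127,.09]).astype(int)+[45,35])*8)
E
```

```text
t: 6.85
position: [0.5142, -0.1283, 0.0971]
tcp_rot: [[-0.001, -0.657, 0.754], [0.0, 0.754, 0.657], [-1.0, 0.001, -0.001]]
ft_force: [0.3, -1.2, -3.6]
opening: 0.153
tool F [ 5.23831839 -1.33614487 -1.51332133] [-0.27922616 -0.08594531 -0.02722653] 1.2649397137044591 dial deg 53.87510931624047 rad 0.9402980424402672 z 0.09719495232257341
0 [253.90292674 365.80791781]
2 [224.12875551 320.82454837]
3 [230.09352566 296.56520612]
4 [249.06734656 274.28969103]
5 [278.89489879 256.01531895]
```

View pics/c_scene.png

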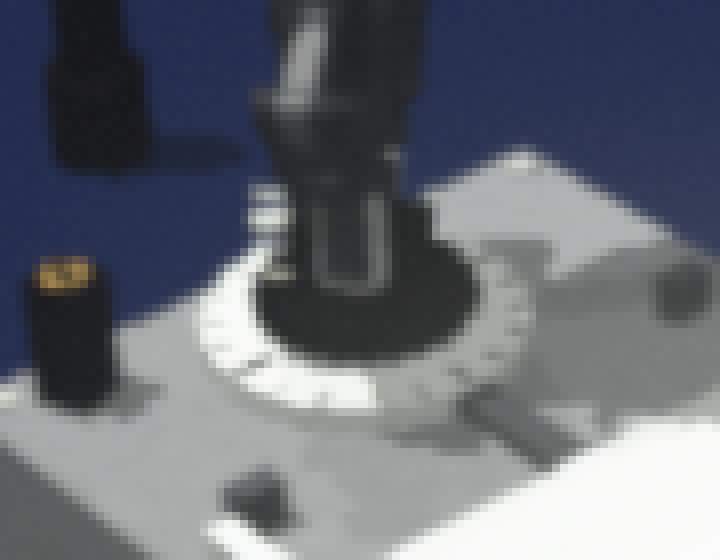

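View pics/c_top.png

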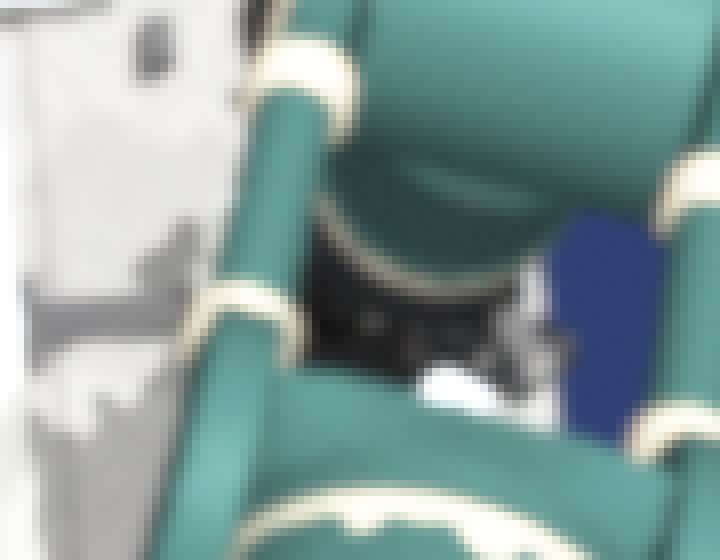

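```bash
python3 - <<'E'
from h import *
p0=proj('scene',[.514,-.127,.09]).astype(int)
yaw=np.radians(4.9)
for k in (2,2.5,3,3.5,4):
 for r in (.030,):
  a=yaw-k*np.pi/10;print(k,(proj('scene',[.514+r*np.cos(a),-.128+r*np.sin(a),.092])-p0+[45,35])*8)
print('mark0 seen',ray('scene',*(np.array([256,365])/8-[45,35]+p0),.08))
E
```

```text
2 [268.85504376 284.97910152]
2.5 [269.52002634 277.0790046 ]
3 [272.45190894 269.28780853]
3.5 [277.5549903 261.7938152]
4 [284.68383875 254.77425653]
mark0 seen [ 0.55885975 -0.12274844  0.08      ]
```

Both the tool yaw (0.940 rad) and the disc's pointer mark at (282,272) agree with number 3, and the dial has rested there. Now left to 19.

```bash
python3 -m handwheel '[[0.02,0,0,-0.7,0,0,0.6],[0.02,0,0,-1.6,0,0,0.6],[0.02,0,0,-2.5,0,0,0.6],[0.02,0,0,-3.4,0,0,0.6],[0.02,0,0,-4.3,0,0,0.6],[0.02,0,0,-5.2,0,0,0.6],[0.02,0,0,-6,0,0,0.6],[0.02,0,0,-6.4,0,0,0.6]]'>/dev/null
python3 st.py
python3 -m handwheel '[[0,0,0,-0.7,0,0,0.6],[0,0,0,-1.6,0,0,0.6],[0,0,0,-2.5,0,0,0.6],[0,0,0,-3.4,0,0,0.6],[0,0,0,-4.3,0,0,0.6],[0,0,0,-5.1,0,0,0.6],[0,0,0,-5.6,0,0,0.6],[0,0,0,-5.6,0,0,0.6]]' >/dev/null
python3 -m handwheel '[[0,0,0,0,0,0,0.6],[0,0,0,0,0,0,0.6],[0,0,0,0,0,0,0.6],[0,0,0,0,0,0,0.6]]' >/dev/null
python3 st.py
python3 - <<'E'
from h import *
S=capture('scene');x,y=p0=proj('scene',[.514,-.127,.09]).astype(int)
cv2.imwrite(f'pics/d.png',cv2.resize(S[y-35:y+35,x-45:x+45],None,fx=8,fy=8,interpolation=3)[:,:,::-1])
for k in (0,-.5,-1,-1.5):
  a=np.radians(4.9)-k*np.pi/10;print(k,(proj('scene',[.514+.029*np.cos(a),-.128+.029*np.sin(a),.092])-p0+[45,35])*8)
E
```

```text
tool F [ 4.682292   -0.15803439  0.27952389] [-0.02830953 -0.04128802 -0.05940111] 1.2885906405262286 dial deg 15.350723704368235 rad 0.2679206712051663 z 0.09732233038671029
tool F [ 4.24739107 -2.09603066  4.49480763] [ 0.90261448  0.0776266  -0.01350003] 1.2540595223496291 dial deg -18.070312432128432 rad -0.3153864488047055 z 0.09729182611403456
0 [291.29804308 312.59527511]
-0.5 [301.07539846 317.96067578]
-1 [312.43022208 322.37516527]
-1.5 [325.07523846 325.71792595]
```

View pics/d.png

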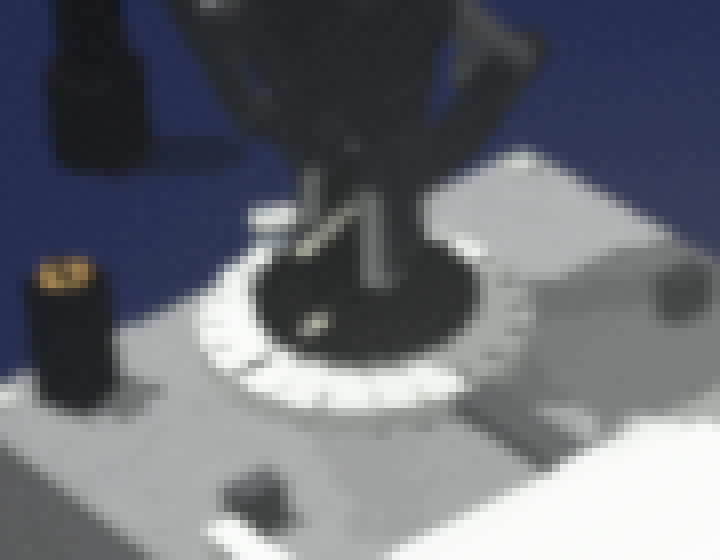

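The pointer mark at (315,323) matches the predicted 19 at (312,322), and the dial has rested there. Now right towards 1, starting the feeling near 0.0 rad.

```bash
python3 -m handwheel '[[0,0,-0.1,0.7,0,0,0.6],[0,0,-0.1,1.5,0,0,0.6],[0,0,-0.1,2.3,0,0,0.6],[0,0,-0.1,2.9,0,0,0.6],[0,0,-0.1,3.0,0,0,0.6],[0,0,-0.1,3.0,0,0,0.6]]'>/dev/null
python3 st.py
python3 -m handwheel '[[0.03,0,0,0,0,0,0.6],[0.06,0,0,0,0,0,0.6],[0.06,0,0,0,0,0,0.6]]' >/dev/null;python3 st.py
python3 -m handwheel '[[0.03,0,0,0,0,0,0.6],[0.05,0,0,0,0,0,0.6],[0.05,0,0,0,0,0,0.6]]' >/dev/null;python3 st.py
```

```text
tool F [3.48631928 1.02542029 7.5651734 ] [ 1.27724709  0.18193716 -0.04272988] 1.3099903631325531 dial deg -0.050664052790963865 rad -0.0008842545336065419 z 0.09728614271365475
tool F [0.87186011 2.09101823 8.59749878] [ 1.33493198  0.36615179 -0.07437095] 1.2784570479076527 dial deg -0.061184506773543035 rad -0.0010678710944070986 z 0.09722718889440796
tool F [-3.39792611  3.84270894  8.45059891] [ 1.44716435  0.59695989 -0.02041433] 1.305056710540824 dial deg -0.06440339281861895 rad -0.0011240512541401718 z 0.09711618318945434
```

```bash

python3 -m handwheel '[[0.03,0,0.1,0,0,0,0.6],[0.06,0,0.2,0,0,0,0.6],[0.06,0,0.2,0,0,0,0.6]]' >/dev/null;python3 st.py
python3 -m handwheel '[[0.04,0,0,0,0,0,0.6],[0.08,0,0,0,0,0,0.6],[0.08,0,0,0,0,0,0.6]]' >/dev/null;python3 st.py
```

```text
tool F [-3.89286392  5.49439556  1.98835316] [ 0.46680893  0.77729674 -0.00643383] 1.269012935788055 dial deg -0.11479205915628654 rad -0.002003499387421304 z 0.09698094715153029
tool F [-6.69668447  5.35071134  2.62300075] [0.53761445 1.10350774 0.00229577] 1.258558777180287 dial deg -0.10119039712671452 rad -0.001766105601261778 z 0.09686278333562422
```

```bash

python3 -m handwheel '[[0.04,0.1,0,0,0,0,0.6],[0.08,0.15,0,0,0,0,0.6],[0.08,0.15,0,0,0,0,0.6]]' >/dev/null;python3 st.py

```

```text
tool F [-8.48355877  4.82274404  4.03666053] [ 0.7875591   0.84524773 -0.04836956] 1.2988104742343387 dial deg -0.08584427532289851 rad -0.0014982652483730974 z 0.0968291542709704
```

The pin has landed: z has stalled at about 8 N. I'll turn right in small steps with this light press and watch for a drop.

```bash

python3 -m handwheel '[[0,0.05,0.1,0.3,0,0,0.6],[0,0.1,0.1,0.5,0,0,0.6],[0,0.1,0.1,0.5,0,0,0.6]]' >/dev/null;python3 st.py
python3 -m handwheel '[[0,0,0,0.3,0,0,0.6],[0,0,0,0.5,0,0,0.6],[0,0,0,0.5,0,0,0.6]]' >/dev/null;python3 st.py

```

```text
tool F [-6.49876891  0.82585775  0.43211688] [0.26205833 0.41448303 0.06775394] 1.2917461251564333 dial deg 2.911606403250346 rad 0.05081711825886826 z 0.09688666496202367
tool F [-6.85391649  1.81366448 -0.30914218] [0.25544001 0.4324078  0.00275483] 1.2963309928098503 dial deg 5.911454006072745 rad 0.10317433598617827 z 0.09688414117186209
```

```bash

python3 -m handwheel '[[0,0,0,0.3,0,0,0.6],[0,0,0,0.5,0,0,0.6],[0,0,0,0.5,0,0,0.6]]' >/dev/null;python3 st.py

```

```text
tool F [-6.45264876  1.00227441  0.6930077 ] [0.21396022 0.46017345 0.03314226] 1.2803485493418165 dial deg 8.908500594756262 rad 0.15548266679436987 z 0.09690152792833306
```

```bash

python3 -m handwheel '[[0.04,0,0,0.3,0,0,0.6],[0.04,0,0,0.5,0,0,0.6],[0.04,0,0,0.5,0,0,0.6]]' >/dev/null;python3 st.py

```

```text
tool F [-9.49081295  2.27004456  0.22179519] [0.26158434 0.56185178 0.06619918] 1.2750393582858657 dial deg 11.905437185871705 rad 0.20778907778282937 z 0.09687907673861258
```

```bash

python3 -m handwheel '[[0,0,0,0.3,0,0,0.6],[0,0,0,0.5,0,0,0.6],[0,0,0,0.5,0,0,0.6]]' >/dev/null;python3 st.py

```

```text
tool F [-9.47679892  2.55115242  0.18343396] [0.19371916 0.57929717 0.03460032] 1.291940697800715 dial deg 14.905514563563415 rad 0.2601503058381472 z 0.09686654718486783
```

```bash

python3 -m handwheel '[[0,0,0,0.3,0,0,0.6],[0,0,0,0.5,0,0,0.6],[0,0,0,0.5,0,0,0.6]]' >/dev/null;python3 st.py

```

```text
tool F [-8.92189859  1.88735367  0.27502965] [ 0.16058741  0.53825331 -0.05074583] 1.3075498811010142 dial deg 17.906334701350232 rad 0.3125244975026771 z 0.09675711121412472
```

```bash

python3 -m handwheel '[[0,0,0,0.3,0,0,0.6],[0,0,0,0.5,0,0,0.6],[0,0,0,0.5,0,0,0.6]]' >/dev/null;python3 st.py

```

```text
tool F [-6.78980173  2.02330837  0.58864054] [ 0.14662497  0.45554699 -0.00213581] 1.254804655869561 dial deg 20.910521562882025 rad 0.36495744958156184 z 0.0965494143838487
```

```bash

python3 -m handwheel '[[0,0,0,0.3,0,0,0.6],[0,0,0,0.5,0,0,0.6],[0,0,0,0.5,0,0,0.6]]' >/dev/null;python3 st.py

```

```text
tool F [-3.08757963 -2.75909839 -2.19018759] [-0.33431429 -0.04506015 -0.08178149] 1.2853670021223618 dial deg 23.89892102640026 rad 0.41711485958478717 z 0.09554124751318706
```

```bash

python3 -m handwheel '[[0,0,0,0.3,0,0,0.6],[0,0,0,0.5,0,0,0.6],[0,0,0,0.5,0,0,0.6]]' >/dev/null;python3 st.py

```

```text
tool F [-2.64162122 -4.70992231 -2.93721592] [-0.70435884 -0.38575112 -0.04437762] 1.2985973289838737 dial deg 26.893826520751247 rad 0.46938582124728034 z 0.09502165640261981
```

It dropped into the gate: z fell about 2 mm with the force down to 3 N, near 0.42–0.47 rad. Pushing in gently now.

```bash

python3 -m handwheel '[[0.04,-0.05,-0.05,0,0,0,0.6],[0.08,-0.1,-0.1,0,0,0,0.6],[0.12,-0.15,-0.1,0,0,0,0.6],[0.12,-0.15,-0.1,0,0,0,0.6]]' >/dev/null;python3 st.py

```

```text
tool F [-2.54770124 -5.32672066  0.37415794] [-0.21835432 -0.85159384 -0.00728252] 1.2944780929339963 dial deg 26.894748671211076 rad 0.46940191580900315 z 0.09294933635356319
```

```bash

python3 -m handwheel '[[0.04,0,0,0,0,0,0.6],[0.08,0,0,0,0,0,0.6],[0.12,0,0,0,0,0,0.6],[0.12,0,0,0,0,0,0.6]]' >/dev/null;python3 st.py

```

```text
tool F [-1.66766982 -5.84355921  0.90410349] [-0.14228999 -0.86402556 -0.01516402] 1.298152802279656 dial deg 26.893717688032112 rad 0.46938392175799754 z 0.09175859040577074
```

```bash

python3 -m handwheel '[[0.03,-0.1,0,0,0,0,0.6],[0.05,-0.1,0,0,0,0,0.6],[0.05,-0.1,0,0,0,0,0.6]]' >/dev/null;python3 st.py

```

```text
tool F [-6.42487316 -1.19156219  1.27682546] [ 0.01276293 -0.38316136 -0.05808634] 1.293823831797832 dial deg 26.894884630680778 rad 0.4694042887493987 z 0.09142125900126113
```

```bash

python3 -m handwheel '[[0.03,0,0,0,0,0,0.6],[0.05,0,0,0,0,0,0.6],[0.05,0,0,0,0,0,0.6]]' >/dev/null;python3 st.py

```

```text
tool F [-8.6565816  -1.90266443  0.1056895 ] [ 0.0764042  -0.16094404 -0.11753319] 1.2864209884106896 dial deg 26.891561312785768 rad 0.46934628591004035 z 0.091344362825411
```

```bash

python3 -m handwheel '[[0.03,0,0,0,0,0,0.6],[0.04,0,0,0,0,0,0.6],[0.04,0,0,0,0,0,0.6]]' >/dev/null;python3 st.py
python3 -m handwheel '[[-0.03,0,0,0,0,0,0.6],[-0.03,0,0,0,0,0,1.2],[-0.03,0,0,0,0,0,1.6],[-0.03,0,0,0,0,0,2.2],[-0.03,0,0,0,0,0,3.0],[-0.03,0,0,0,0,0,3.5]]' ;python3 st.py

```

```text
tool F [-11.55706702   0.09056616   0.34932673] [ 0.11053912  0.02484389 -0.04733084] 1.2821900573970075 dial deg 26.891504414790006 rad 0.4693452928526765 z 0.09132154277380303
t: 16.4
position: [0.5132, -0.1281, 0.0894]
tcp_rot: [[-0.003, -0.927, 0.374], [0.001, 0.374, 0.927], [-1.0, 0.003, -0.0]]
ft_force: [-0.9, 1.0, -0.6]
opening: 0.409
tool F [0.59313067 1.20116154 0.61549491] [ 0.008294    0.00077462 -0.02969858] 3.496020535687193 dial deg 26.89177201435919 rad 0.4693499633462357 z 0.08936459225311301
```

```bash

python3 -m handwheel '[[-1.5,0,0,0,0,0,3.5],[-4.5,0,0,0,0,0,4],[-7,0.4,0.8,0,0,0,4],[-7.5,1.9,3.8,-0.9,0,0,4],[-7.5,3.9,7.6,-1.9,0,0,4],[-7.5,5.9,11.6,-3,0,0,4],[-7.5,7.9,15.6,-4,0,0,4],[-7.5,9.2,18.2,-4.5,0,0,4]]' 
python3 - <<'E'
from h import *
for n in('top','scene'):
  S=capture(n);x,y=p0=proj(n,[.514,-.06,.09]).astype(int)
  cv2.imwrite(f'pics/e_{n}.png',cv2.resize(S[y-50:y+50,x-65:x+65],None,fx=6,fy=6,interpolation=3)[:,:,::-1])
E
```

```text
t: 17.2
position: [0.4969, 0.0773, 0.1667]
tcp_rot: [[0.001, -0.996, -0.092], [0.001, -0.092, 0.996], [-1.0, -0.001, 0.001]]
ft_force: [-0.1, -0.1, -0.8]
opening: 0.472
```

View pics/e_scene.png

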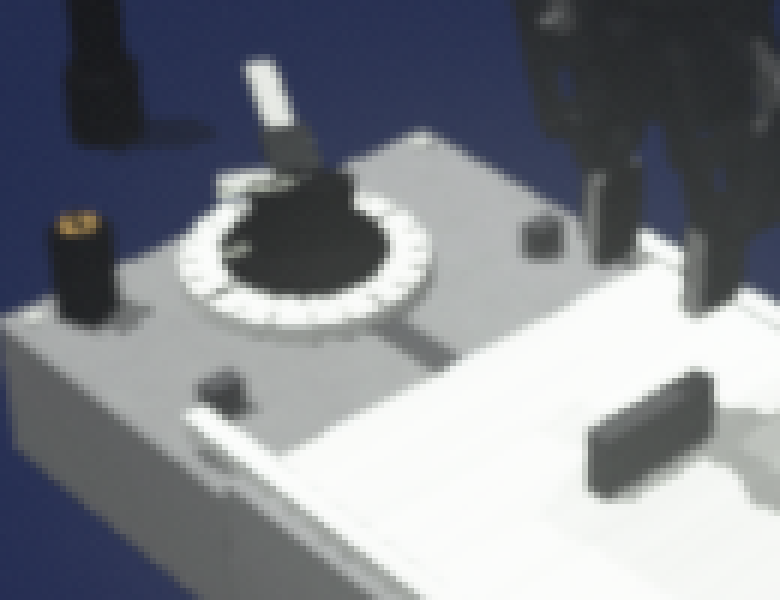

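View pics/e_top.png

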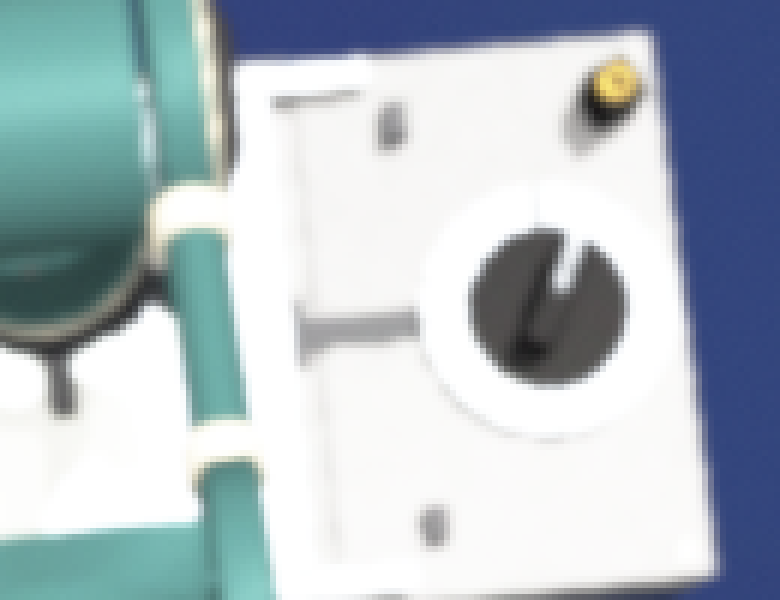

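The dial is visibly sunk, with its pointer between 1 and 2 at scene-crop (235,248). The handle's top runs from about (590,425) to (712,372), clear below the fingers. Moving onto the handle.

```bash

python3 - <<'E'
from h import *
p0=proj('scene',[.514,-.06,.09]).astype(int)
f=lambda u,v:ray('scene',*((np.array([u,v])+.5)/6-.5-[65,50]+p0),.116)
print(f(590,428),f(700,371),f(612,436),f(714,374),f(654,402))
o=get_obs();R=o['tcp_rot'];print(R.T@(np.array([.495,.083,.095])-o['position'])*100)
E
```

```text
[0.52726744 0.07919989 0.116     ] [0.47138778 0.07744467 0.116     ] [0.52398896 0.0878508  0.116     ] [0.46848103 0.08214657 0.116     ] [0.4981488  0.08158004 0.116     ]
[7.16492286 0.1635741  0.51204288]
```

```bash

python3 -m handwheel '[[1,0,0.3,0,0,0,4],[3,0,0.5,0,0,0,4],[5,0,0.5,0,0,0,4],[6.5,0,0.5,0,0,0,4],[7,0,0.5,0,0,0,3.4],[7,0,0.5,0,0,0,2.8],[7,0,0.5,0,0,0,2.6],[7,0,0.5,0,0,0,2.6]]';python3 st.py 
python3 - <<'E'
from h import *
S=capture('scene');x,y=proj('scene',[.496,.05,.09]).astype(int)
cv2.imwrite(f'pics/f.png',cv2.resize(S[y-50:y+50,x-65:x+65],None,fx=6,fy=6,interpolation=3)[:,:,::-1])
E
```

```text
t: 18.1
position: [0.4978, 0.0795, 0.0964]
tcp_rot: [[0.002, -0.996, -0.087], [0.0, -0.087, 0.996], [-1.0, -0.002, -0.0]]
ft_force: [-0.9, -0.3, 0.9]
opening: 0.306
tool F [-0.91642536  0.88730979 -0.19448167] [ 0.0150027  -0.02065402 -0.02427691] 2.616173909973176 dial deg -0.07003091383926119 rad -0.0012222700246755707 z 0.09644195584035711
```

View pics/f.png

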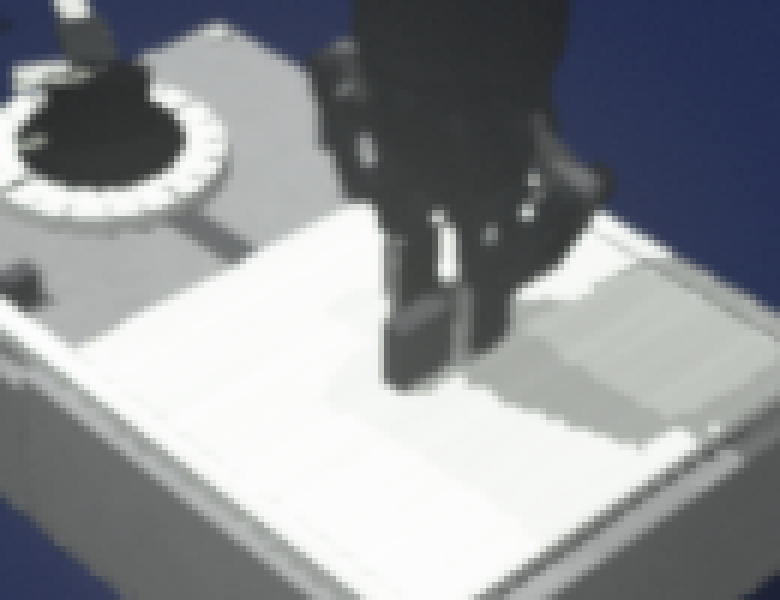

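The handle blade at about (420,345) sits between the fingers with no contact force. I'll push it with the far finger towards the dial.

```bash

python3 -m handwheel '[[0,0,-0.2,0,0,0,2.6],[0,0,-0.4,0,0,0,2.6],[0,0,-0.6,0,0,0,2.6],[0,0,-0.8,0,0,0,2.6],[0,0,-1.0,0,0,0,2.6],[0,0,-1.2,0,0,0,2.6]]';python3 st.py 
```

```text
t: 18.75
position: [0.498, 0.0679, 0.0956]
tcp_rot: [[0.0, -0.996, -0.087], [0.0, -0.087, 0.996], [-1.0, -0.0, 0.0]]
ft_force: [-0.7, 1.8, 1.6]
opening: 0.3
tool F [-1.59584071  0.53934733  1.86129633] [ 0.45388131  0.06995949 -0.03025284] 2.562300108748803 dial deg -0.10613597306453926 rad -0.0018524221847842262 z 0.09561931055891523
```

```bash

python3 -m handwheel '[[0,0,-0.3,0,0,0,2.6],[0,0,-0.7,0,0,0,2.6],[0,0,-1.1,0,0,0,2.6],[0,0,-1.5,0,0,0,2.6],[0,0,-1.9,0,0,0,2.6],[0,0,-2.3,0,0,0,2.6],[0,0,-2.6,0,0,0,2.6],[0,0,-2.8,0,0,0,2.6]]';python3 st.py 
```

```text
t: 19.55
position: [0.5002, 0.0395, 0.0953]
tcp_rot: [[-0.0, -0.996, -0.087], [-0.0, -0.087, 0.996], [-1.0, 0.0, -0.0]]
ft_force: [-0.5, 2.3, 2.7]
opening: 0.302
tool F [-2.6884412   0.30577035  2.28712257] [0.39478475 0.09129244 0.02229461] 2.57918373366899 dial deg -0.09522176499463342 rad -0.0016619333187166338 z 0.09533494845292345
```

```bash

python3 -m handwheel '[[0,0,-0.2,0,0,0,2.6],[0,0,-0.4,0,0,0,2.6],[0,0,-0.6,0,0,0,2.6],[0,0,-0.8,0,0,0,2.6],[0,0,-0.95,0,0,0,2.6],[0,0,-1.1,0,0,0,2.6],[0,0,-1.1,0,0,0,2.6]]'>/dev/null;python3 st.py 
```

```text
tool F [-1.16945798 -0.02765877  1.86260598] [ 0.2974163   0.17241377 -0.03829038] 2.5917210350341717 dial deg -0.10689203977564432 rad -0.0018656180382577343 z 0.09522977532834265
```

```bash

python3 -m handwheel '[[0,0,-0.1,0,0,0,2.6],[0,0,-0.2,0,0,0,2.6],[0,0,-0.2,0,0,0,2.6]]'>/dev/null;python3 st.py 
```

```text
tool F [-0.79011635  0.2301308   2.34609894] [ 0.34155103  0.21861836 -0.01957915] 2.610742952947761 dial deg -0.10833862706974173 rad -0.0018908657494572496 z 0.09523534065064215
```

```bash

python3 -m handwheel '[[0,0,-0.1,0,0,0,2.6],[0,0,-0.2,0,0,0,2.6],[0,0,-0.2,0,0,0,2.6]]';python3 st.py 
```

```text
t: 20.85
position: [0.5014, 0.0248, 0.0952]
tcp_rot: [[-0.0, -0.996, -0.087], [-0.0, -0.087, 0.996], [-1.0, 0.0, -0.0]]
ft_force: [-1.8, 2.3, 0.9]
opening: 0.303
tool F [-0.93604529  1.60881955  2.40991019] [ 0.32228565  0.17860025 -0.05168982] 2.5899086920932257 dial deg -0.10444432976221663 rad -0.0018228974393893864 z 0.0952352588255592
```

Still sliding. I'll continue in 1.5 mm steps until the force rises.

```bash

python3 -m handwheel '[[0,0,-0.1,0,0,0,2.6],[0,0,-0.15,0,0,0,2.6],[0,0,-0.15,0,0,0,2.6]]'|grep pos;python3 st.py 
```

```text
position: [0.5014, 0.0246, 0.0952]
tool F [0.17106643 1.98433372 7.28634626] [ 1.08397563  0.32144041 -0.09292226] 2.6166482390539705 dial deg -0.058222044735103395 rad -0.001016166377870984 z 0.0952092328670725
```

```bash

python3 -m handwheel '[[0,0,-0.1,0,0,0,2.6],[0,0,-0.15,0,0,0,2.6],[0,0,-0.15,0,0,0,2.6]]'|grep pos;python3 st.py 
```

```text
position: [0.5014, 0.0245, 0.0952]
tool F [ 0.05911522  1.15892596 11.64207679] [ 1.93396813  0.28974254 -0.06656939] 2.6126792568493777 dial deg -0.01876643921441712 rad -0.00032753615316695684 z 0.09518685080678904
```

```bash

python3 -m handwheel '[[0,0,-0.1,0,0,0,2.6],[0,0,-0.15,0,0,0,2.6],[0,0,-0.15,0,0,0,2.6]]'|grep pos;python3 st.py 
```

```text
position: [0.5014, 0.0244, 0.0952]
tool F [-0.08040683  0.60559073 17.19918833] [ 2.66861782  0.38657419 -0.11626399] 2.6104476172065674 dial deg 0.020466264733698836 rad 0.00035720370518784513 z 0.0952085489789718
```

That's the stop: 17 N, with no further travel. I'll back off, centre and lift clear.

```bash

python3 -m handwheel '[[0,0,0.3,0,0,0,2.6],[0,0,0.6,0,0,0,2.6],[0,0,0.9,0,0,0,2.6],[0,0,1.0,0,0,0,3.0],[0,0,1.0,0,0,0,3.0]]';python3 st.py 
```

```text
t: 22.25
position: [0.5014, 0.0302, 0.0955]
tcp_rot: [[0.0, -0.996, -0.087], [-0.0, -0.087, 0.996], [-1.0, -0.0, -0.0]]
ft_force: [-0.2, -0.6, 0.1]
opening: 0.351
tool F [-0.14358319  0.28286239 -0.56551242] [-0.00822352  0.02522509  0.03920257] 2.9984596912960613 dial deg -0.10617316763628537 rad -0.001853071352525065 z 0.09548520125163149
```

```bash

python3 -m handwheel '[[-1,0,0,0,0,0,3],[-3,0,0,0,0,0,3],[-6,0,0,0,0,0,3],[-10,0,0,0,0,0,3],[-11,0,4,0,0,0,3],[-11,0,9,0,0,0,3],[-11,0,13.5,0,0,0,3],[-11,0,18,0,0,0,3]]'
python3 -m handwheel '[[0,0,4.5,0,0,0,3],[0,0,9,0,0,0,3],[0,0,13,0,0,0,3],[0,0,16,0,0,0,3],[0,0,18,0,0,0,3],[0,0,18,0,0,0,3]]'
python3 - <<'E'
from h import *
for n in('top','scene'):
  S=capture(n);cv2.imwrite(f'pics/full_{n}.png',S[:,:,::-1])
  x,y=proj(n,[.505,-.04,.09]).astype(int)
  cv2.imwrite(f'pics/g_{n}.png',cv2.resize(S[y-60:y+60,x-80:x+80],None,fx=5,fy=5,interpolation=3)[:,:,::-1])
E
```

```text
t: 23.05
position: [0.4856, 0.2112, 0.2069]
tcp_rot: [[0.002, -0.996, -0.086], [0.001, -0.086, 0.996], [-1.0, -0.002, 0.0]]
ft_force: [0.3, -0.9, 1.0]
opening: 0.352
t: 23.65
position: [0.4696, 0.3911, 0.2058]
tcp_rot: [[0.001, -0.996, -0.09], [0.001, -0.09, 0.996], [-1.0, -0.001, 0.001]]
ft_force: [1.0, -0.2, 1.1]
opening: 0.355
```

View pics/g_top.png

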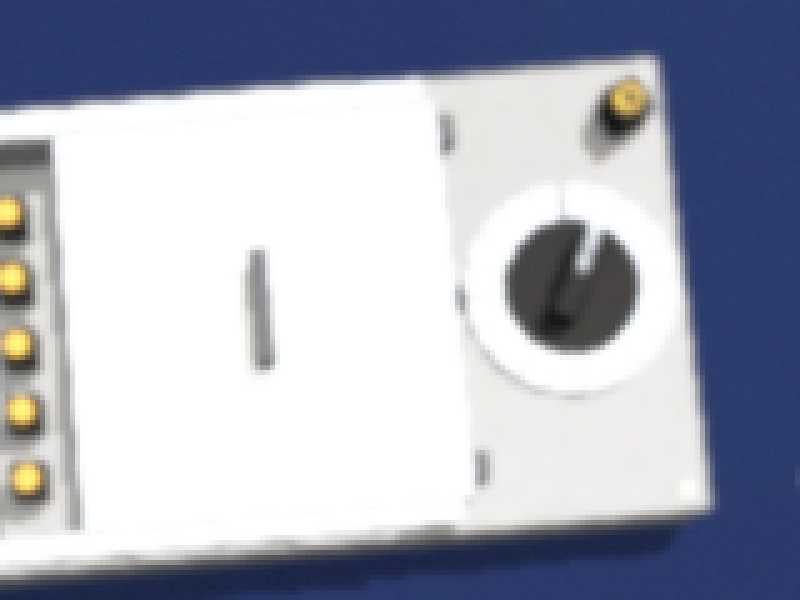

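View pics/g_scene.png

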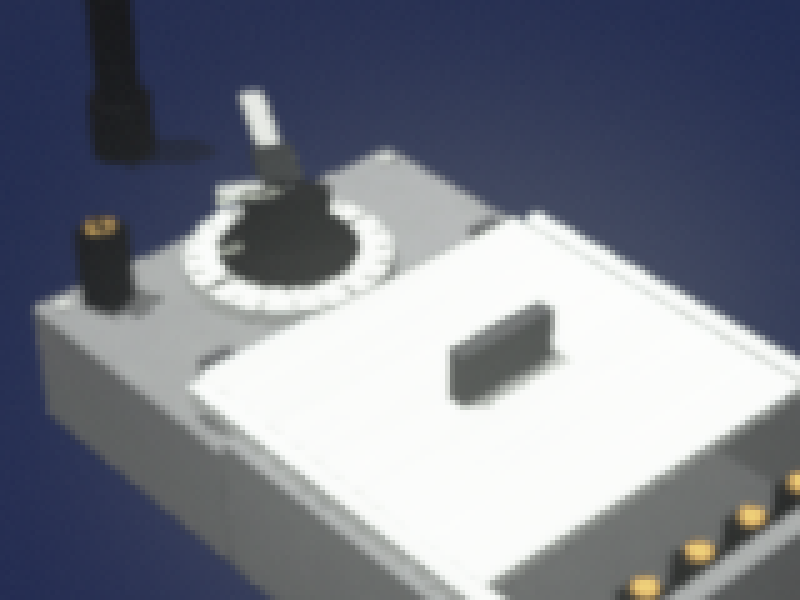

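View pics/full_top.png

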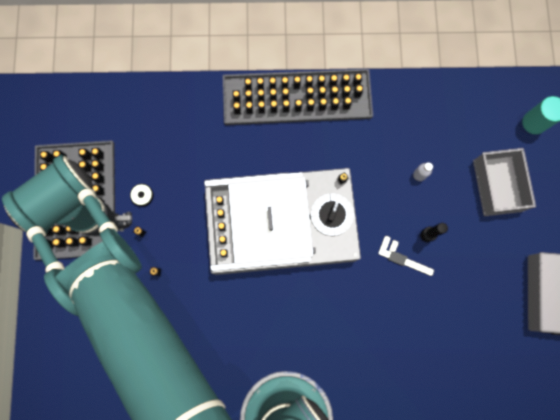

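The cover rests against its two bumpers at top-crop (447,133) and (482,467), with the well open and the dial down. The bystanders are where they were and the arm is clear, so I'll hand in.

```bash
python3 -m handwheel '[[0,0,0,0,0,0,3],[0,0,0,0,0,0,3]]'; python3 -c "
from workcell import *
print(finish_job())"
```

```text
t: 23.95
position: [0.47, 0.3877, 0.2055]
tcp_rot: [[-0.0, -0.996, -0.086], [-0.0, -0.086, 0.996], [-1.0, 0.0, -0.0]]
ft_force: [0.5, -0.1, -0.5]
opening: 0.349
the job is handed in; nothing more can be done
None
```

The locker is open: the dial is fully down, the cover is slid to its stop, and the arm is clear. I handed the job in at about 24 s; it reported no verdict.

- **Dial:** I turned it right to 3 (measured 0.940 rad), paused, then left to 19 (−0.315 rad), and paused again. Turning right from about 0 with a light 6–10 N press, I felt the pin start to drop at about 0.37–0.42 rad. I pushed it down at about 0.47 rad until it stopped after about 6 mm, with at most 12 N at the stop.
- **Cover:** I pushed the handle with one finger at about 2.5 N until it hit the stop, where the force rose to about 17 N. I then backed off and lifted away.
- **Last checks:** The final pictures show the dial sunk, the cover against its bumpers with the well open, and nothing else on the bench visibly moved. No check failed or disagreed. While gripping the dial there were brief sideways forces of up to about 9 N, which I eased as I went.

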